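# Open the battery bay of a data logger

### The job

The data logger lies face down in its cradle and its batteries are due for a change. Squeeze the orange snap tab of the light grey battery cover in towards the cover's rib to unlock it, keep it squeezed while you slide the cover along, the way the white arrow on the case points, until it comes out from under the lip, and lift it off. Set the cover down, not dropped, flat in the blue parts tray with the rib side up, let it go, and leave the other things on the bench where they are.

Things in the scene. Friction and masses are not known exactly. Their poses are not given: they have to be found in the camera images.
- meter: dark grey data logger face down in a low aluminium cradle, all fixed. Logger 112 (x) x 200 (y) mm, cradle 132x216 mm; flat top 54 mm above the bench, only the cover's tab and rib stand higher. Origin: centre of the cradle's underside, on the bench; z up, y along the logger. The cover lies in an 8 mm deep opening of the top, x -31..31, y -54..40 mm. A white arrow near y = -70 mm points to -y.
- lip (a point): middle of the edge of the fixed lip at the opening's +y end (meter x 0, y 40, z 54 mm). It covers the cover's tongue by 10 mm; a like lip covers the cover's side lug. To free the cover: tab squeezed in, slide it 13 to 15 mm along the meter's -y (less than 12 mm leaves it caught; a wall stops it at 16 mm), then lift straight up.
- cover: light grey battery cover, loose, about 60 g: plate 58 (x) x 76 (y) x 5 mm. Origin: centre of its flat underside, z up. At the start: axes as the meter's, origin 46 mm above the meter's (2 mm play in x and y). A tongue reaches to y = 50 mm, a side lug to x = 36 mm at y 8..18, the tab's hook to x = -36 mm; all flush with or up to 1 mm above the underside.
- rib (a point): middle of the +x face of the cover's upright grip rib (cover x 16, y 0, z 20 mm). The rib spans x 10..16, y -15..15 mm, its top 32 mm above the cover's underside. Pinch along the cover's x, one finger here, the other on the tab: 45 mm over both when released, 37 mm with the tab fully in (then centred at x = -2.5 mm); beside both the logger's flat top is clear.
- tab_face (a point): middle of the outer (-x) face of the orange snap tab (cover x -29, y 0, z 22 mm when released), 14 mm above the logger's top; moves with the tab. The tab is an upright leaf 4 mm thick, y -9..9 mm, its top 34 mm above the cover's underside, 26 mm above the logger's top.
- tab (a joint): travel of the orange snap tab in m: 0 released, 0.008 fully in, along the cover's +x towards the rib. A spring pushes it back: 2.8 N at the start, 8.4 N fully in. Its hook sits in a notch of the opening's -x edge and leaves it after 5 to 7 mm, so squeeze fully to the stop; released, it locks the cover against sliding and lifting.
- parts_tray: shallow open square blue tray, 162x162x18 mm outside, walls and floor 5 mm thick, fixed. Origin: centre of its underside on the bench; inner floor at z = 5 mm. The cover fits in it flat at any yaw if it is near the middle.
- objective_case: amber screw case with a black foot, 38 mm across, 63 mm tall; loose bystander, to be left alone. Origin: centre of its underside.
- oil_bottle: small amber bottle with a black cap, 31 mm across, 68 mm tall; loose bystander, to be left alone. Origin: centre of its underside.
- slip_box: little white box of cover slips, 33x33x16 mm; loose bystander, to be left alone. Origin: centre of its underside.
- tape_roll: roll of beige tape lying flat, 101 mm across, 24 mm high; loose bystander, to be left alone. Origin: centre of its underside.
- calculator: dark desk calculator lying flat, 136x78x17 mm; loose bystander, to be left alone. Origin: centre of its underside.
There are look-alikes about, which are no part of the job. What is shaped like the cover but turquoise is not meant.

How it is judged:
By the outcome, as a careful person would: the job done as asked, in the order asked, and still so for the second after the job is handed in, with the robot touching nothing.
It also fails if it takes over 38 s, if anything falls off the work surface, if the arm or the gripper's body presses on something with over 40 N, if the wrist force passes 120 N, or if a joint passes its speed limit or range.

### The arm

A 6-joint arm with a two-finger parallel gripper is mounted at the origin on a cart in front of the work surface, level with it; the furniture and walls round the work are solid. World frame = base frame: x ahead of the robot, y to its left, z up, the work surface at z = 0. Lengths are in m, angles in rad, forces in N, time in s.
With the tool pointing down it reaches from about 0.3 to 0.85 m from the base axis. Payload 4.2 kg.
Tool frame: the origin (TCP) lies between the finger pads; the fingertips stand 22 mm ahead of it and the grasp point (between the pads) lies 3 mm ahead of it; z points along the fingers, y is the direction in which the jaws open and shut (so a half turn about z gives the same grasp; the last joint's range is limited). The gripper opens to 91 mm and grips with 3 to 60 N. Pads are 32 mm wide; open, the fingers measure 118 mm over their backs; the gripper's body (76 mm by 178 mm) begins 60 mm behind the grasp point.
Start: joints at [1.315, 0.32, 1.565, -0, 1.257, -0.02], TCP at [0.134, 0.559, 0.236] pointing down, gripper open.
Joint ranges: [-3.11, 3.11], [-0.84, 2.01], [0.21, 2.61], [-1.34, 4.49], [0.05, 2.63], [-2.56, 2.56]. Speed limits (rad/s): [2.57, 2.57, 3.14, 3.14, 3.14, 3.14].

### API

Orientations are given as [roll, pitch, yaw] about the fixed x, y, z axes, in that order (R = Rz(yaw) Ry(pitch) Rx(roll)).
In Python, from workcell import telemetry, imaging, ticket, models gives the robot as it stands. The module is installed in compiled form; this text tells all that it offers.
- The arm moves only by the tool move_arm, never from a script. Its argument "series" is a list of rows, each a list of 5 numbers: the shift along the tool's x, y, z each as a share of 200 mm, from -1 to 1, then the turn about the tool's z as a share of 180 degrees, from -1 to 1, then the opening in per cent of the stroke, from 0 (shut) to 100 (fully open). A call has 1 to 5 rows; each row is the pose to reach, as a shift and turn from the pose measured when the call began, along the tool's axes at that moment, turning the shorter way round; what a row does not reach only later rows make up. A row lasts 1/12 s, in which the tool goes at most 41.7 mm and 7.16 degrees, less where a joint would pass 70% of its speed; a pose out of reach is approached as far as the arm can. A call with a number of a shift or a turn outside -1 to 1 is refused whole. A call with a gripper value outside its range is refused whole. The fingers move at their own pace and stop on an object; "force" is the grip in N (left out, the last holds). Time passes only in rows, so rows that repeat a pose let the fingers close. It gives the time, the measured TCP pose, the force and the opening at its end, in the units of the state.
- telemetry.observe(): the state, without advancing time (a new reading comes with each control period).
- imaging.snapshot(name): name is "scene" or "top" or "wrist"; returns a dict with "img" (400x640x3 uint8, red, green, blue), "K" (3x3 intrinsics, pixels), "k1" (the pictures are not rectified: a ray, as slopes to the right and down, at radius r is drawn at 1 + k1 r^2 times it, then the intrinsics apply), "rvec" (rotation vector, rad) and "tvec" (3), from world to camera coordinates, as OpenCV has them. Camera axes: x right, y down, z forward; pixel columns grow to the right and rows downward; lengths in m; the calibration is good to about 2 mm. A picture is of the moment at which its call begins. There is no depth.
- ticket.sign_off(): hands the job in, once; it reports no verdict.
Trained networks look in a picture, given as the dict that the camera call returned (one of the last four; its "shot" number tells which), for a name from the list of things; names that differ only in an ending like _2 or _b are one class to them, and where a whole thing is asked for, a point or a joint stands for the part that bears it (a point fixed in the world has none). Each returns a list of dicts, best first, with "confidence" (0 to 1); they miss things now and then, are a little off and sometimes report something else, mostly with a low value. They report only what shows in the picture. A call takes as long as a camera call. They do not tell look-alikes from the thing itself.
- models.find_in(label, picture): "point" ([x, y, z] in m, in world coordinates, good to about 4 mm: the middle of the surface that is visible of it).
- models.outline_of(label, picture): "mask" (400x640 bool, what is visible of it).
- models.mark_of(label, picture): "point" ([x, y, z] in m, in world coordinates, good to about 4 mm: a listed point, or the origin of a listed thing).
The state is a dict: "time": time; "joint_positions": joint angles; "joint_velocities": joint speeds; "joint_efforts": joint torques, N m; "tool_pos": TCP position; "ee_rot": TCP orientation; "force": force on the tool from outside, world axes, zero at the start; "wrist_torque": the same for the moment, N m; "width": finger opening in m.
Only numpy, scipy, OpenCV 4.12 (cv2) and the standard library are available. Lean on these libraries where they do the work, as an engineer would, in place of code of your own. Each camera call takes 0.05 s, during which the arm holds its last target.

## Working session

There is one attempt and no reset: what is moved stays moved. The work goes in short steps, Python scripts to look and compute and a tool call to move; the robot and the scene stay as the last step left them, time stands still between calls to the robot, and variables do not carry over. Pictures are saved under pics/ and viewed, and the job is handed in when it is done.

Besides the shell and the picture viewer there is one more tool, called after "Call:" as name(argument=value, ...) on one line, values as JSON. move_arm: Moves the arm, as the interface text tells. Shift numbers are shares of 200 mm and turn numbers shares of 180 degrees, none past 1 either way. Its arguments: {"type":"object","properties":{"series":{"type":"array"},"force":{"type":"number"}},"required":["series"]}

```bash
mkdir -p pics
cat > h.py <<'E'
import numpy as np, cv2
from workcell import telemetry, imaging, ticket, models
def save(s,n): cv2.imwrite('pics/'+n,cv2.cvtColor(s['img'],cv2.COLOR_RGB2BGR))
def proj(s,P):
    R=cv2.Rodrigues(np.array(s['rvec'],float))[0]; P=np.atleast_2d(P)
    c=P@R.T+np.array(s['tvec']).ravel(); a=c[:,:2]/c[:,2:]; r2=(a**2).sum(1,keepdims=True)
    a=a*(1+s['k1']*r2); K=np.array(s['K']); return np.c_[a[:,0]*K[0,0]+K[0,2],a[:,1]*K[1,1]+K[1,2]]
def unproj(s,uv,z):
    K=np.array(s['K'],float); uv=np.atleast_2d(np.array(uv,float))
    d=np.c_[(uv[:,0]-K[0,2])/K[0,0],(uv[:,1]-K[1,2])/K[1,1]]; a=d.copy()
    for _ in range(30): a=d/(1+s['k1']*(a**2).sum(1,keepdims=True))
    R=cv2.Rodrigues(np.array(s['rvec'],float))[0]; t=np.array(s['tvec'],float).ravel()
    C=-R.T@t; D=np.c_[a,np.ones(len(a))]@R
    return C+D*((z-C[2])/D[:,2])[:,None]
E
python3 - <<'E'
from h import *
st=telemetry.observe(); print({k:np.round(v,3).tolist() for k,v in st.items()})
for n in ['scene','top']:
    s=imaging.snapshot(n); save(s,n+'0.png')
    for l in ['meter','cover','parts_tray','rib','tab_face','lip']:
        print(n,l,[(np.round(d['point'],3).tolist(),round(d['confidence'],2),proj(s,d['point']).round().tolist()[0]) for d in models.mark_of(l,s)[:3]])
E
```

```text
{'time': 0.0, 'joint_positions': [1.315, 0.32, 1.566, -0.0, 1.257, -0.02], 'joint_velocities': [-0.0, 0.001, -0.001, 0.0, 0.002, 0.001], 'joint_efforts': [-0.0, -41.244, -23.198, 0.073, 0.045, -0.0], 'tool_pos': [0.134, 0.559, 0.235], 'ee_rot': [-3.14, -0.0, 2.906], 'force': [0.129, -0.366, -0.205], 'wrist_torque': [-0.005, 0.014, -0.067], 'width': 0.091}
scene meter [([0.569, 0.155, 0.0], 0.97, [298.0, 190.0])]
scene cover [([0.569, 0.155, 0.046], 0.73, [298.0, 177.0]), ([0.777, 0.329, 0.001], 0.45, [344.0, 156.0])]
scene parts_tray [([0.552, -0.184, -0.002], 0.89, [321.0, 262.0])]
scene rib [([0.788, 0.339, 0.023], 0.72, [346.0, 149.0]), ([0.582, 0.16, 0.067], 0.64, [302.0, 170.0])]
scene tab_face [([0.544, 0.145, 0.066], 0.56, [291.0, 174.0]), ([0.748, 0.314, 0.021], 0.44, [338.0, 154.0])]
scene lip [([0.554, 0.194, 0.05], 0.85, [291.0, 171.0])]
top meter [([0.566, 0.152, 0.004], 0.9, [265.0, 199.0])]
top cover [([0.771, 0.332, 0.004], 0.75, [217.0, 144.0]), ([0.574, 0.15, 0.046], 0.62, [265.0, 196.0])]
top parts_tray [([0.546, -0.183, -0.0], 0.88, [358.0, 205.0]), ([0.678, 0.002, 0.002], 0.67, [307.0, 169.0])]
top rib [([0.584, 0.156, 0.064], 0.81, [263.0, 192.0]), ([0.786, 0.34, 0.018], 0.58, [215.0, 139.0]), ([0.567, 0.152, 0.004], 0.29, [265.0, 199.0])]
top tab_face [([0.755, 0.314, 0.024], 0.59, [221.0, 147.0])]
top lip [([0.556, 0.194, 0.052], 0.96, [252.0, 200.0]), ([0.564, 0.152, 0.002], 0.62, [265.0, 200.0])]
```

View pics/scene0.png

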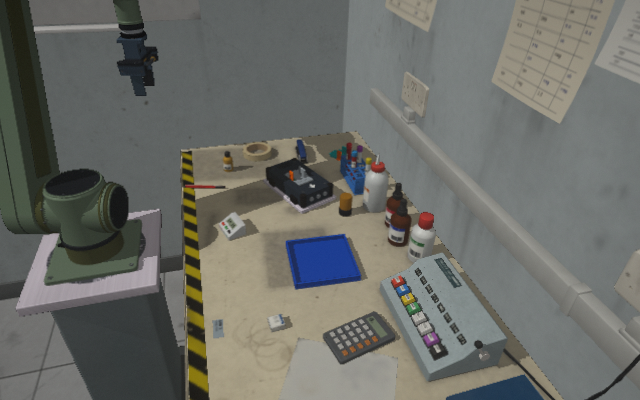

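View pics/top0.png

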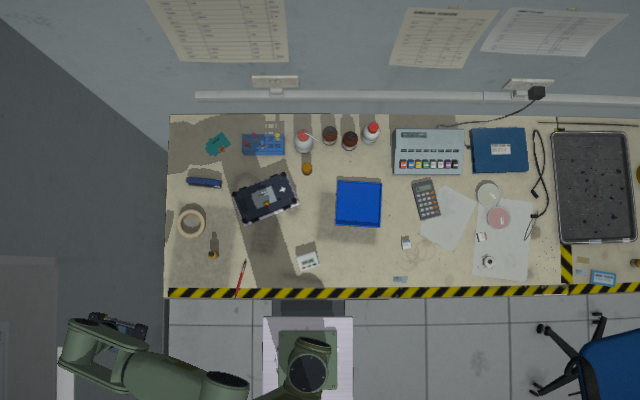

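Run:
```python
import cv2
a=cv2.imread('pics/top0.png'); b=cv2.imread('pics/scene0.png')
x=cv2.resize(a[140:260,200:320],(480,480),interpolation=3);y=cv2.resize(b[130:230,250:350],(480,480)[:2],interpolation=3)[:,:300]
cv2.imwrite('pics/crop.png',cv2.hconcat([x,y]))
```

```text
(no output)
```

View pics/crop.png

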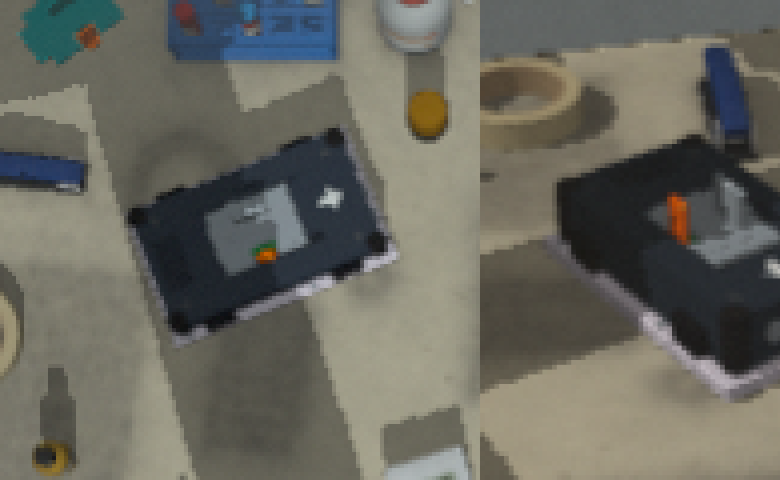

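The cover could be confused with the turquoise look-alike at top (217,144), which lies on the bench. The light grey cover in the black logger is at top (265,196) and scene (298,177), with an orange tab, a grey rib, and a white arrow to its right (world -y). I choose the grey one. Meter yaw is about 16°, so I move above it.

```bash
cat >> h.py <<'E'
def go(p,yaw_deg):
    st=telemetry.observe(); r,pi,y=st['ee_rot']
    from scipy.spatial.transform import Rotation as Ro
    R=Ro.from_euler('xyz',[r,pi,y]).as_matrix()
    d=R.T@(np.array(p)-st['tool_pos']); dy=(yaw_deg-np.degrees(y)+180)%360-180
    print('shares',(d/0.2).round(4).tolist(),'turn',round(-dy/180,4),'t',st['time'],'pos',np.round(st['tool_pos'],4),'yaw',np.degrees(y).round(2),'f',np.round(st['force'],2),'w',round(st['width'],4))
E
python3 -c "
from h import *
go([.565,.153,.236],106)"
```

```text
shares [-2.5682, -1.4713, -0.0002] turn 0.3361 t 0.7 pos [0.1343 0.5591 0.236 ] yaw 166.49 f [-0.07  1.2   0.53] w 0.0912
```

Call:
move_arm(series=[[-0.17,-0.1,0,0.035,100],[-0.34,-0.2,0,0.07,100],[-0.51,-0.3,0,0.105,100],[-0.68,-0.4,0,0.14,100],[-0.85,-0.49,0,0.175,100]])

```text
time: 1.12
tool_pos: [0.2775, 0.4225, 0.2361]
ee_rot: [3.141, 0.0, 2.351]
force: [1.1, 0.5, 0.1]
width: 0.0912
```

```bash
python3 -c "
from h import *
go([.565,.153,.236],106)"
```

```text
shares [-1.9689, 0.0733, 0.0009] turn 0.1595 t 1.1167 pos [0.2775 0.4225 0.2361] yaw 134.72 f [1.06 0.5  0.1 ] w 0.0912
```

Call:
move_arm(series=[[-0.2,0.01,0,0.035,100],[-0.4,0.02,0,0.07,100],[-0.6,0.03,0,0.105,100],[-0.8,0.035,0,0.14,100],[-1,0.04,0,0.16,100]])

```text
time: 1.53
tool_pos: [0.4251, 0.2845, 0.2364]
ee_rot: [3.141, -0.0, 1.844]
force: [0.7, 0.4, 0.3]
width: 0.0916
```

```bash
python3 -c "
from h import *
go([.565,.153,.236],106)"
```

```text
shares [-0.8216, 0.4961, 0.0023] turn -0.002 t 1.5333 pos [0.4251 0.2845 0.2364] yaw 105.65 f [0.66 0.37 0.33] w 0.0916
```

Call:
move_arm(series=[[-0.17,0.1,0,0,90],[-0.34,0.2,0,0,90],[-0.51,0.3,0,0,85],[-0.68,0.4,0,0,80],[-0.82,0.495,0,0,77]])

```text
time: 1.95
tool_pos: [0.5662, 0.1509, 0.2366]
ee_rot: [3.14, 0.0, 1.843]
force: [0.2, 0.1, 0.2]
width: 0.0707
```

Call:
move_arm(series=[[0,0,0,0,77],[0,0,0,0,77]])

```text
time: 2.12
tool_pos: [0.5672, 0.1495, 0.2361]
ee_rot: [3.141, -0.0, 1.839]
force: [-0.7, 0.1, -0.6]
width: 0.0701
```

Run:
```python
from h import *
s=imaging.snapshot('wrist'); save(s,'w1.png')
for l in ['meter','cover','rib','tab_face','lip']:
    print(l,[(np.round(d['point'],4).tolist(),round(d['confidence'],2),proj(s,d['point']).round().tolist()[0]) for d in models.mark_of(l,s)[:3]])
print([(np.round(d['point'],4).tolist(),round(d['confidence'],2)) for d in models.find_in('tab',s)[:2]])
go([.565,.153,.236],106)
```

```text
meter [([0.5708, 0.1533, -0.0002], 0.91, [322.0, 172.0])]
cover [([0.7727, 0.3314, -0.0007], 0.92, [534.0, 71.0]), ([0.569, 0.1582, 0.0457], 0.6, [322.0, 176.0])]
rib [([0.5885, 0.1607, 0.07], 0.79, [342.0, 183.0]), ([0.7893, 0.3401, 0.0214], 0.72, [564.0, 65.0])]
tab_face [([0.7524, 0.3102, 0.0188], 0.86, [521.0, 83.0]), ([0.5415, 0.145, 0.0666], 0.52, [293.0, 185.0])]
lip [([0.5574, 0.1898, 0.0518], 0.65, [320.0, 145.0])]
[([0.7507, 0.3104, 0.0149], 0.76), ([0.5428, 0.1476, 0.0704], 0.62)]
shares [0.0058, -0.0005, 0.0042] turn -0.0018 t 2.4667 pos [0.5654 0.1519 0.2368] yaw 105.67 f [ 0.83 -0.7   0.85] w 0.0702
```

View pics/w1.png

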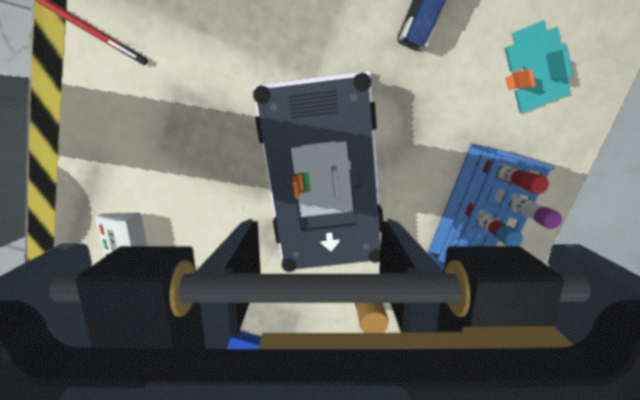

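The wrist view shows the grey cover at (322,178), orange tab at (300,185), rib at (335,180) and arrow at (330,242). Next I fit the meter pose from the corners and the cover.

Run:
```python
from h import *
s=imaging.snapshot('wrist')
c=unproj(s,[[262,95],[362,82],[289,265],[375,256]],.054)[:,:2]; print(c.round(4))
a=lambda v:np.degrees(np.arctan2(v[1],v[0])).round(2)
print('x',a(c[1]-c[0]),a(c[3]-c[2]),'y-90',a(c[0]-c[2])-90,a(c[1]-c[3])-90,'ctr',c.mean(0), np.linalg.norm(c[0]-c[2]),np.linalg.norm(c[1]-c[0]))
im=cv2.cvtColor(s['img'],cv2.COLOR_RGB2BGR)
for l in ['meter','cover','rib','tab_face','lip']:
    print(l,[(np.round(d['point'],4).tolist(),round(d['confidence'],2)) for d in models.mark_of(l,s)[:2]])
np.savez('w.npz',**{k:s[k] for k in ['K','k1','rvec','tvec','img']})
cv2.imwrite('pics/w1c.png',cv2.resize(im[60:280,240:400],None,fx=2.7,fy=2.7,interpolation=3))
```

```text
[[0.4869 0.2245]
 [0.5788 0.2631]
 [0.5586 0.051 ]
 [0.6505 0.0885]]
x 22.77 22.24 y-90 22.47 22.33 ctr [0.56868811 0.15675007] 0.1877639070483009 0.09969052540869874
meter []
cover [([0.5655, 0.1529, 0.0466], 0.84)]
rib [([0.5857, 0.1577, 0.0678], 0.96), ([0.7839, 0.3402, 0.0193], 0.68)]
tab_face [([0.7489, 0.3138, 0.0227], 0.79), ([0.6752, 0.002, 0.0019], 0.57)]
lip [([0.5561, 0.1928, 0.0541], 0.72)]
```

View pics/w1c.png

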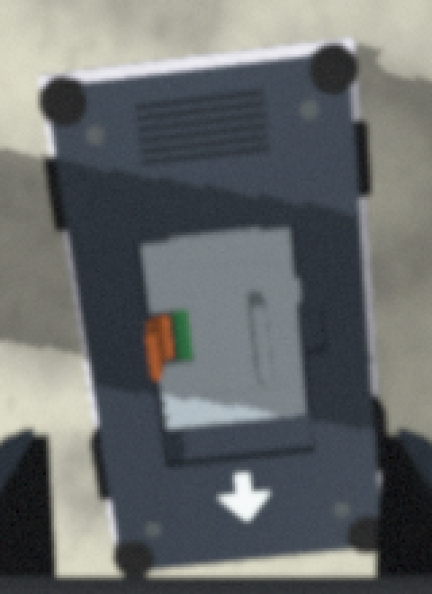

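Run:
```python
from h import *
from scipy.optimize import least_squares
s=dict(np.load('w.npz')); s['k1']=float(s['k1'])
f=lambda p:np.array(p)/2.7+[240,60]
# meter model: bumper corners are symmetric (93.9x49.9 half), cover plate corners
obs=f([[142,243],[291,227],[305,415],[163,430],[63,100],[333,68],[363,533],[133,558],[168,466],[315,450]])
def mod(p):
    x,y,t=p[:3]; c,q=np.cos(t),np.sin(t); R=np.array([[c,-q],[q,c]])
    L=np.array([[-29,38],[29,38],[29,-38],[-29,-38],[-50,93.9],[50,93.9],[50,-93.9],[-50,-93.9],[-31,-54],[31,-54]])/1e3
    z=np.array([51]*4+[54]*6)/1e3
    return np.c_[L@R.T+[x,y],z]
r=least_squares(lambda p:(proj(s,mod(p))-obs).ravel(),[.568,.155,.39],loss='soft_l1')
print(r.x[:2].round(4),np.degrees(r.x[2]).round(2)); print((proj(s,mod(r.x))-obs).round(1).tolist())
x,y,t=r.x;c,q=np.cos(t),np.sin(t)
im=cv2.cvtColor(s['img'],cv2.COLOR_RGB2BGR);im=cv2.resize(im[60:280,240:400],None,fx=2.7,fy=2.7,interpolation=3)
pts=[(-29,-9,80),(-29,9,80),(-25,9,80),(-25,-9,80),(10,-15,78),(10,15,78),(16,15,78),(16,-15,78),(-31,-54,54),(31,-54,54),(31,40,54),(-31,40,54)]
P=np.array([[x+(c*a-q*b)/1e3,y+(q*a+c*b)/1e3,h/1e3] for a,b,h in pts])
u=((proj(s,P)-[240,60])*2.7).astype(int)
for i in range(0,12,4): cv2.polylines(im,[u[i:i+4]],True,(0,255,255),1)
cv2.imwrite('pics/w1d.png',im)
```

```text
[0.5703 0.1548] 22.08
[[-0.5, 0.2], [-0.6, -0.0], [0.2, -0.8], [0.8, -0.9], [0.1, -0.0], [0.4, 0.1], [1.2, 0.4], [-0.1, -0.0], [-1.1, 0.3], [-0.3, 0.4]]
```

View pics/w1d.png

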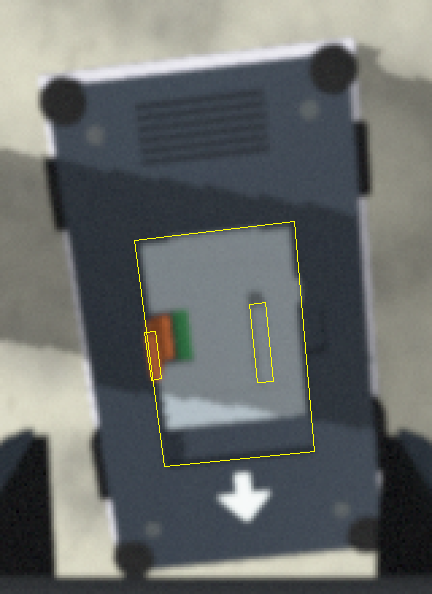

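The model overlay fits within about 1 px. The meter is at (0.570, 0.155), yaw 22.1°, so the grasp target is (0.568, 0.154) at tool yaw 112.1°.

```bash
python3 -c "
from h import *
go([.568,.154,.130],112.1)"
```

```text
shares [0.0113, 0.0125, 0.5333] turn -0.0361 t 2.7667 pos [0.566  0.1511 0.2367] yaw 105.6 f [ 0.34 -0.82  0.15] w 0.0701
```

Call:
move_arm(series=[[0.003,0.003,0.12,-0.01,77],[0.006,0.006,0.24,-0.02,77],[0.01,0.012,0.36,-0.036,77],[0.011,0.0125,0.46,-0.036,77],[0.011,0.0125,0.533,-0.036,77]])

```text
time: 3.18
tool_pos: [0.5671, 0.1538, 0.128]
ee_rot: [-3.14, -0.0, 1.956]
force: [1.3, -0.7, -0.9]
width: 0.0701
```

Call:
move_arm(series=[[0,0,0,0,77],[0,0,0,0,77]])

```text
time: 3.35
tool_pos: [0.5666, 0.1536, 0.1272]
ee_rot: [-3.138, -0.0, 1.956]
force: [-0.7, 0.1, 0.0]
width: 0.0703
```

Run:
```python
from h import *
go([.568,.154,.080],112.1)
x,y,t=.5703,.1548,np.radians(22.1);c,q=np.cos(t),np.sin(t)
pts=[(-29,-9,80),(-29,9,80),(-25,9,80),(-25,-9,80),(10,-15,78),(10,15,78),(16,15,78),(16,-15,78),(-31,-54,54),(31,-54,54),(31,40,54),(-31,40,54)]
P=np.array([[x+(c*a-q*b)/1e3,y+(q*a+c*b)/1e3,h/1e3] for a,b,h in pts])
for n in ['wrist','top']:
    s=imaging.snapshot(n)
    for l in ['rib','tab_face','cover']: print(l,[(np.round(d['point'],4).tolist(),round(d['confidence'],2)) for d in models.mark_of(l,s)[:2]])
    u=proj(s,P); im=cv2.cvtColor(s['img'],cv2.COLOR_RGB2BGR)
    if n=='top': im=cv2.resize(im[140:260,200:320],None,fx=4,fy=4,interpolation=3);u=(u-[200,140])*4
    for i in range(0,12,4): cv2.polylines(im,[u[i:i+4].astype(int)],True,(0,255,255),1)
    cv2.imwrite(f'pics/{n}2.png',im)
```

```text
shares [-0.001, 0.008, 0.2361] turn -0.0001 t 3.35 pos [0.5666 0.1536 0.1272] yaw 112.08 f [-0.69  0.11  0.03] w 0.0703
rib [([0.5874, 0.1585, 0.0684], 0.81)]
tab_face [([0.7526, 0.3089, 0.0229], 0.81)]
cover [([0.7726, 0.3305, 0.0022], 0.77)]
rib [([0.7855, 0.3376, 0.0217], 0.54)]
tab_face [([0.7477, 0.3123, 0.0251], 0.6)]
cover [([0.7739, 0.336, 0.0031], 0.62)]
```

View pics/wrist2.png

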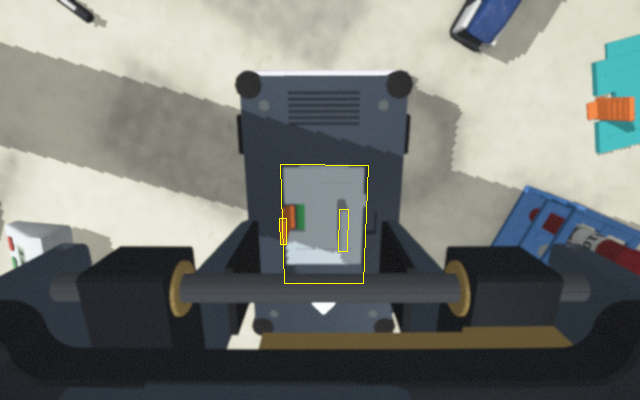

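Run:
```python
import cv2
from h import *
s=imaging.snapshot('wrist');im=cv2.cvtColor(s['img'],cv2.COLOR_RGB2BGR)
np.savez('w2.npz',**{k:s[k] for k in ['K','k1','rvec','tvec','img']})
cv2.imwrite('pics/w2c.png',cv2.resize(im[150:300,240:420],None,fx=4,fy=4,interpolation=3))
```

```text
(no output)
```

View pics/w2c.png

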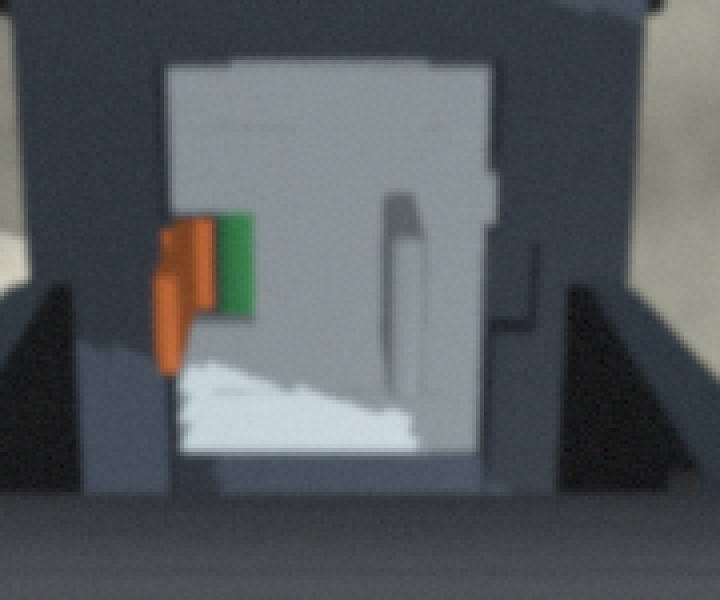

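View pics/top2.png

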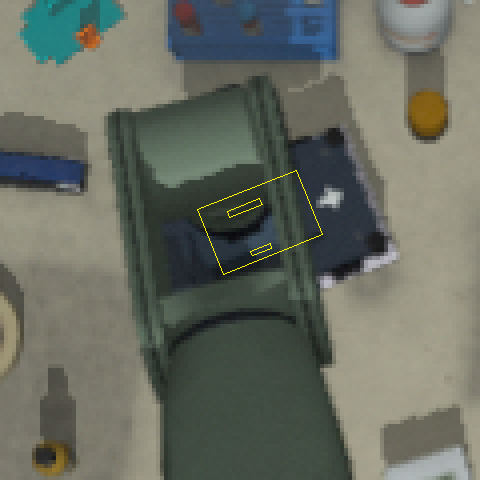

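The tab top at (279-286, 218-244) and the rib top at (339-346, 209-249) match the overlay, and both lie between the fingers. I descend with a 1.5 mm correction in y.

Call:
move_arm(series=[[0,0.004,0.08,0,77],[0,0.007,0.16,0,77],[0,0.007,0.21,0,77],[0,0.007,0.23,0,77],[0,0.007,0.23,0,77]])

```text
time: 4.22
tool_pos: [0.568, 0.1542, 0.0816]
ee_rot: [-3.139, -0.0, 1.956]
force: [0.1, -0.1, -0.6]
width: 0.0704
```

Run:
```python
from h import *
go([.568,.154,.080],112.1)
s=imaging.snapshot('wrist');im=cv2.cvtColor(s['img'],cv2.COLOR_RGB2BGR)
cv2.imwrite('pics/w3c.png',cv2.resize(im[120:300,200:440],None,fx=3,fy=3,interpolation=3))
```

```text
shares [-0.0009, -0.0005, 0.0081] turn -0.0001 t 4.2167 pos [0.568  0.1542 0.0816] yaw 112.08 f [ 0.14 -0.14 -0.61] w 0.0704
```

View pics/w3c.png

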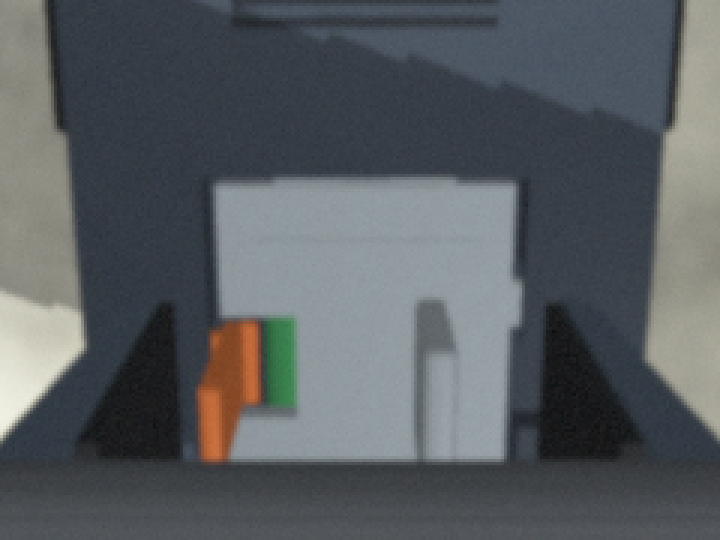

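The tab at crop (200-240, 320-460) and the rib (420-455) stand between the fingers with clearance. I close at 25 N.

Call:
move_arm(series=[[0,0,0.007,0,60],[0,0,0.007,0,45],[0,0,0.007,0,30],[0,0,0.007,0,25],[0,0,0.007,0,25]], force=25)

```text
time: 4.68
tool_pos: [0.5672, 0.1538, 0.0813]
ee_rot: [-3.138, -0.0, 1.956]
force: [3.4, -0.0, 2.4]
width: 0.0398
```

Call:
move_arm(series=[[0,0,0,0,25],[0,0,0,0,25],[0,0,0,0,25]])

```text
time: 4.93
tool_pos: [0.5677, 0.154, 0.0816]
ee_rot: [-3.139, -0.0, 1.956]
force: [-0.1, 0.4, 1.2]
width: 0.0364
```

Run:
```python
from h import *
go([.568,.154,.080],112.1)
s=imaging.snapshot('wrist');im=cv2.cvtColor(s['img'],cv2.COLOR_RGB2BGR)
cv2.imwrite('pics/w4c.png',cv2.resize(im[120:300,200:440],None,fx=3,fy=3,interpolation=3))
```

```text
shares [-0.0004, 0.0017, 0.0078] turn -0.0001 t 4.9333 pos [0.5677 0.154  0.0816] yaw 112.09 f [-0.09  0.39  1.22] w 0.0364
```

View pics/w4c.png

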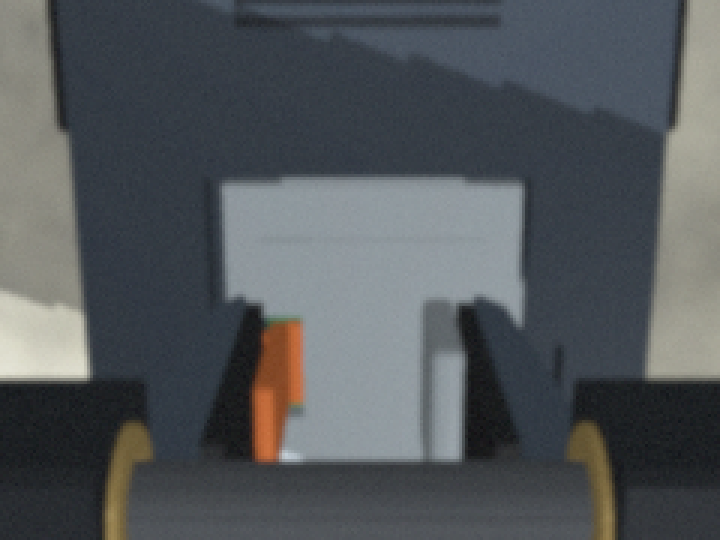

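Width is 36.4 mm and the green strip is covered, so the tab is fully in. I slide 14 mm along tool -x.

Call:
move_arm(series=[[-0.015,0,0,0,25],[-0.03,0,0,0,25],[-0.045,0,0,0,25],[-0.06,0,0,0,25],[-0.07,0,0,0,25]])

```text
time: 5.4
tool_pos: [0.5732, 0.1406, 0.0816]
ee_rot: [-3.139, -0.0, 1.956]
force: [-0.8, 1.1, 1.8]
width: 0.0364
```

Call:
move_arm(series=[[0,0,0,0,25],[0,0,0,0,25]])

```text
time: 5.57
tool_pos: [0.5734, 0.1403, 0.0816]
ee_rot: [-3.139, 0.0, 1.956]
force: [0.6, 0.1, 0.2]
width: 0.0365
```

Run:
```python
from h import *
t=np.radians(22.1);p=np.array([.5677,.1540])+.014*np.array([np.sin(t),-np.cos(t)])
print(p);go([*p,.0816],112.1)
s=imaging.snapshot('wrist');im=cv2.cvtColor(s['img'],cv2.COLOR_RGB2BGR)
cv2.imwrite('pics/w5c.png',cv2.resize(im[100:300,200:440],None,fx=3,fy=3,interpolation=3)[:600])
```

```text
[0.57296714 0.1410286 ]
shares [0.0044, -0.0005, 0.0] turn -0.0003 t 5.5667 pos [0.5734 0.1403 0.0816] yaw 112.05 f [0.58 0.08 0.16] w 0.0365
```

View pics/w5c.png

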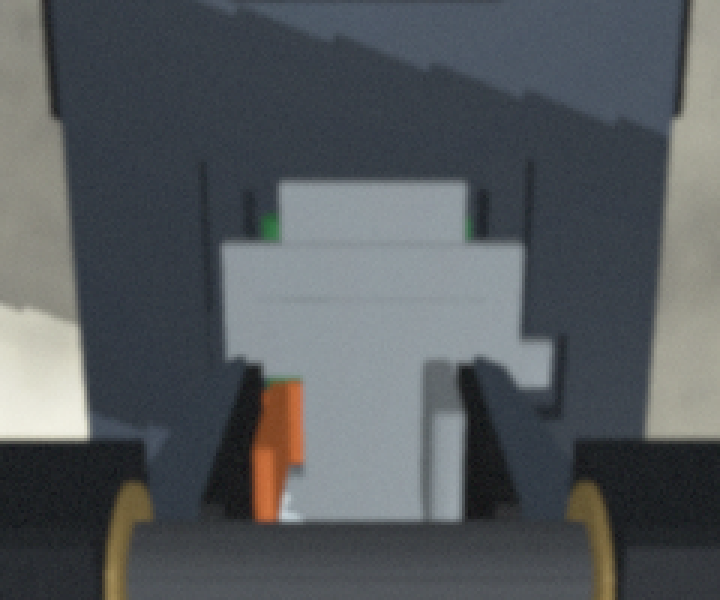

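The tongue (crop 280-467, 181-243) and the lug (525-553, 340-388) are out from under the lips. I lift straight up.

Call:
move_arm(series=[[0,0,-0.03,0,25],[0,0,-0.07,0,25],[0,0,-0.15,0,25],[0,0,-0.28,0,25],[0,0,-0.4,0,25]])

```text
time: 6.03
tool_pos: [0.5732, 0.1403, 0.1627]
ee_rot: [-3.138, 0.0, 1.956]
force: [0.7, 0.9, -0.5]
width: 0.0368
```

Run:
```python
from h import *
s=imaging.snapshot('top')
for n in ['scene','wrist']:
    q=imaging.snapshot(n); save(q,n+'6.png')
    print([(np.round(d['point'],4).tolist(),round(d['confidence'],2)) for d in models.mark_of('parts_tray',q)[:2]])
m=models.outline_of('parts_tray',s)
m=m[0]['mask']; 
cs=cv2.findContours(m.astype('uint8'),0,2)[0]; r=cv2.minAreaRect(max(cs,key=cv2.contourArea)); b=cv2.boxPoints(r)
w=unproj(s,b,.018); print(r,w.round(4),w.mean(0))
v=w[1]-w[0];print(np.degrees(np.arctan2(v[1],v[0])),np.linalg.norm(v),np.linalg.norm(w[2]-w[1]))
print([(np.round(d['point'],4).tolist(),round(d['confidence'],2)) for d in models.mark_of('parts_tray',s)[:2]])
go([.55,-.184,.15],112.1)
```

```text
[([0.5517, -0.1835, -0.0011], 0.9)]
[]
((358.0384521484375, 203.365966796875), (45.855255126953125, 45.73426055908203), 3.468229293823242) [[ 0.473  -0.0945  0.018 ]
 [ 0.6379 -0.1055  0.018 ]
 [ 0.6279 -0.2711  0.018 ]
 [ 0.4628 -0.258   0.018 ]] [ 0.55039941 -0.18226168  0.018     ]
-3.833098435989896 0.16527738902998337 0.16589478536397445
[]
shares [-1.4597, -0.7134, 0.0548] turn -0.0002 t 6.3833 pos [0.5726 0.1402 0.1603] yaw 112.07 f [ 0.08 -0.73 -1.2 ] w 0.0361
```

View pics/wrist6.png

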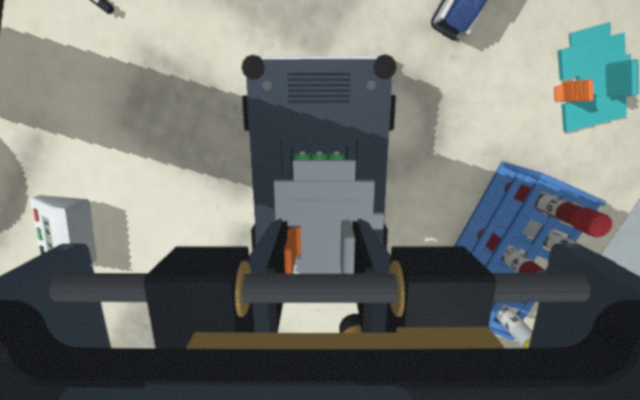

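The cover came free and is held level. It shows at (275-380, 160-275) with the tab squeezed, and the battery bay is open behind it. The tray is at (0.551, -0.183), yaw -4°, so I carry the cover over.

Call:
move_arm(series=[[-0.14,-0.07,0,0.02,25],[-0.3,-0.15,0,0.045,25],[-0.46,-0.23,0,0.07,25],[-0.62,-0.305,0,0.095,25],[-0.78,-0.38,0,0.115,25]])

```text
time: 6.8
tool_pos: [0.5597, -0.0343, 0.1593]
ee_rot: [-3.134, 0.002, 1.592]
force: [1.1, -0.7, -0.1]
width: 0.0366
```

```bash
python3 -c "
from h import *
go([.548,-.186,.13],86)"
```

```text
shares [-0.7567, -0.0732, 0.1484] turn 0.0289 t 6.8 pos [ 0.5597 -0.0343  0.1593] yaw 91.2 f [ 1.08 -0.74 -0.06] w 0.0366
```

Call:
move_arm(series=[[-0.18,-0.02,0,0.01,25],[-0.36,-0.035,0,0.02,25],[-0.54,-0.05,0,0.029,25],[-0.68,-0.07,0,0.029,25],[-0.757,-0.073,0.05,0.029,25]])

```text
time: 7.22
tool_pos: [0.548, -0.1895, 0.15]
ee_rot: [-3.136, 0.004, 1.498]
force: [0.9, -1.4, -0.5]
width: 0.0363
```

Call:
move_arm(series=[[0,0,0,0,25],[0,0,0,0,25]])

```text
time: 7.38
tool_pos: [0.547, -0.19, 0.1485]
ee_rot: [-3.132, 0.003, 1.496]
force: [-0.2, 0.6, -0.9]
width: 0.0364
```

Run:
```python
from h import *
for n in ['wrist','scene']:
    q=imaging.snapshot(n); save(q,n+'7.png')
    print([(np.round(d['point'],4).tolist(),round(d['confidence'],2)) for d in models.mark_of('parts_tray',q)[:2]],[(np.round(d['point'],4).tolist(),round(d['confidence'],2)) for d in models.mark_of('cover',q)[:2]])
go([.548,-.186,.0405],86)
```

```text
[] [([0.5475, -0.1903, 0.1114], 0.84)]
[([0.551, -0.1829, 0.0006], 0.73)] [([0.5491, -0.1874, 0.1152], 0.89)]
shares [0.0137, 0.0007, 0.5486] turn -0.0004 t 7.6833 pos [ 0.5483 -0.1884  0.1502] yaw 85.93 f [ 0.31 -0.05 -0.95] w 0.0367
```

View pics/wrist7.png

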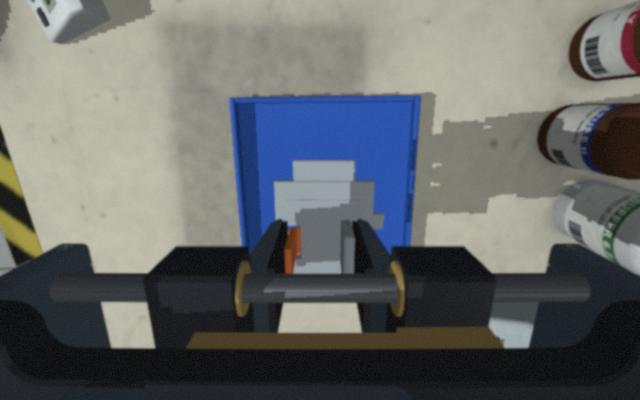

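View pics/scene7.png

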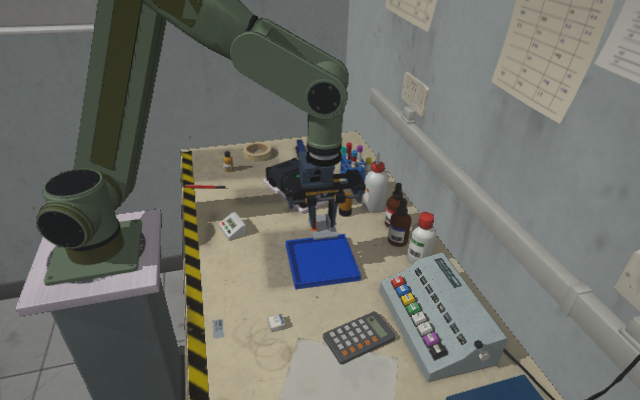

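The cover is above the tray's middle and aligned with it (wrist 275-380, 160-275). I lower it, slowly at the end.

Call:
move_arm(series=[[0.01,0,0.12,0,25],[0.0137,0,0.25,0,25],[0.0137,0,0.36,0,25],[0.0137,0,0.43,0,25],[0.0137,0,0.48,0,25]])

```text
time: 8.1
tool_pos: [0.5473, -0.1849, 0.0528]
ee_rot: [-3.134, 0.003, 1.501]
force: [-0.2, -0.1, -1.1]
width: 0.0363
```

Call:
move_arm(series=[[0,0,0,0,25]])

```text
time: 8.18
tool_pos: [0.5465, -0.184, 0.0512]
ee_rot: [-3.131, 0.002, 1.502]
force: [-0.4, -0.2, -0.6]
width: 0.0368
```

```bash
python3 -c "
from h import *
go([.548,-.186,.0405],86)"
```

```text
shares [-0.0094, 0.0086, 0.0534] turn 0.0003 t 8.1833 pos [ 0.5465 -0.184   0.0512] yaw 86.05 f [-0.35 -0.21 -0.62] w 0.0368
```

Call:
move_arm(series=[[0,0,0.015,0,25],[0,0,0.028,0,25],[0,0,0.038,0,25],[0,0,0.044,0,25]])

```text
time: 8.52
tool_pos: [0.5469, -0.1841, 0.0429]
ee_rot: [-3.132, 0.003, 1.502]
force: [-0.5, 0.0, -0.7]
width: 0.0361
```

Call:
move_arm(series=[[0,0,0,0,25]])

```text
time: 8.6
tool_pos: [0.547, -0.1842, 0.0431]
ee_rot: [-3.133, 0.003, 1.502]
force: [-0.2, -0.4, -2.1]
width: 0.0365
```

```bash
python3 -c "
from h import *
go([.548,-.186,.0405],86)"
```

```text
shares [-0.0087, 0.0059, 0.0132] turn 0.0003 t 8.6 pos [ 0.547  -0.1842  0.0431] yaw 86.05 f [-0.22 -0.37 -2.09] w 0.0365
```

Call:
move_arm(series=[[0,0,0.004,0,25],[0,0,0.008,0,25],[0,0,0.008,0,25]])

```text
time: 8.85
tool_pos: [0.547, -0.1843, 0.0416]
ee_rot: [-3.133, 0.003, 1.502]
force: [0.3, 0.4, -0.6]
width: 0.0368
```

Call:
move_arm(series=[[0,0,0.004,0,25],[0,0,0.006,0,25],[0,0,0.006,0,25]])

```text
time: 9.1
tool_pos: [0.547, -0.1843, 0.0406]
ee_rot: [-3.133, 0.003, 1.502]
force: [-0.7, 0.4, -0.2]
width: 0.0366
```

Call:
move_arm(series=[[0,0,0.004,0,25],[0,0,0.006,0,25],[0,0,0.006,0,25]])

```text
time: 9.35
tool_pos: [0.5471, -0.1844, 0.0404]
ee_rot: [-3.133, 0.003, 1.502]
force: [-1.3, -0.0, 7.2]
width: 0.0365
```

Run:
```python
from h import *
go([.548,-.186,.0405],86)
for n in ['wrist','scene']:
    q=imaging.snapshot(n); save(q,n+'8.png')
    print([(np.round(d['point'],4).tolist(),round(d['confidence'],2)) for d in models.mark_of('cover',q)[:2]])
go([.548,-.186,.0405],86)
```

```text
shares [-0.0078, 0.0052, -0.0007] turn 0.0002 t 9.35 pos [ 0.5471 -0.1844  0.0404] yaw 86.04 f [-1.29 -0.03  7.24] w 0.0365
[([0.5456, -0.1843, 0.0033], 0.66)]
[([0.5491, -0.1823, 0.0069], 0.7), ([0.7735, 0.3286, 0.0035], 0.41)]
shares [-0.0079, 0.0053, -0.0007] turn 0.0002 t 9.55 pos [ 0.5471 -0.1844  0.0404] yaw 86.04 f [-3.27 -0.03  5.69] w 0.0363
```

View pics/wrist8.png

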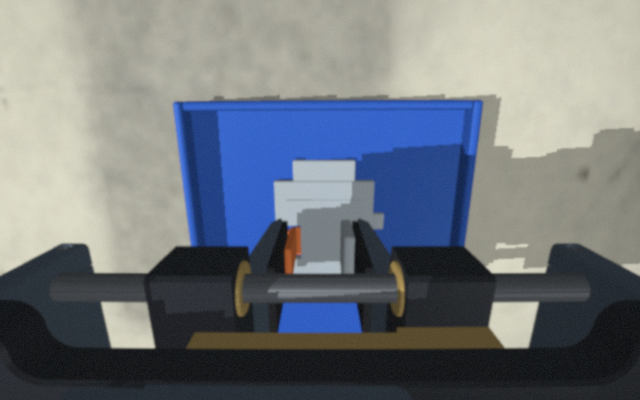

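Contact shows as 6-7 N upward at the expected height, and the cover lies flat in the tray at (275-380, 160-275). I release it.

Call:
move_arm(series=[[0,0,0,0,45],[0,0,0,0,55],[0,0,0,0,65],[0,0,0,0,75],[0,0,0,0,75]])

```text
time: 9.97
tool_pos: [0.5471, -0.1843, 0.0402]
ee_rot: [-3.133, 0.003, 1.502]
force: [-0.3, -0.6, 0.4]
width: 0.065
```

Call:
move_arm(series=[[0,0,0,0,80],[0,0,-0.05,0,80],[0,0,-0.2,0,80],[0,0,-0.4,0,80],[0,0,-0.6,0,80]])

```text
time: 10.38
tool_pos: [0.5474, -0.1838, 0.1615]
ee_rot: [-3.131, 0.002, 1.502]
force: [1.2, 0.3, -1.1]
width: 0.0729
```

Run:
```python
from h import *
go([.4,-.0,.2],86)
for n in ['wrist','scene','top']:
    q=imaging.snapshot(n); save(q,n+'9.png')
    print([(np.round(d['point'],4).tolist(),round(d['confidence'],2)) for d in models.mark_of('cover',q)[:2]])
```

```text
shares [0.8656, -0.8009, -0.1862] turn 0.0002 t 10.3833 pos [ 0.5474 -0.1838  0.1615] yaw 86.04 f [ 1.22  0.28 -1.13] w 0.0729
[([0.5515, -0.1871, 0.0043], 0.64)]
[([0.5487, -0.1852, 0.0043], 0.73), ([0.7775, 0.3305, 0.0024], 0.63)]
[([0.7717, 0.3353, 0.0011], 0.55), ([0.558, -0.1885, 0.0042], 0.5)]
```

View pics/wrist9.png

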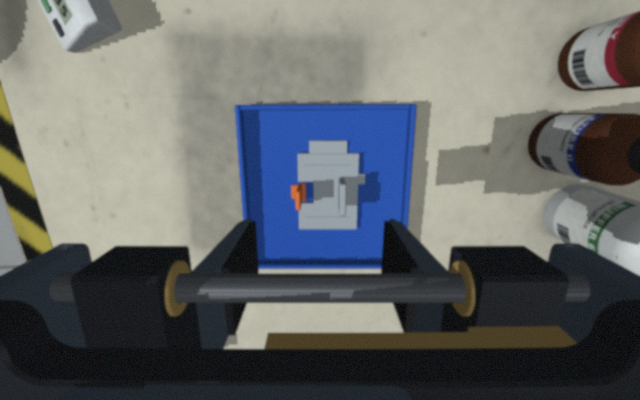

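View pics/scene9.png

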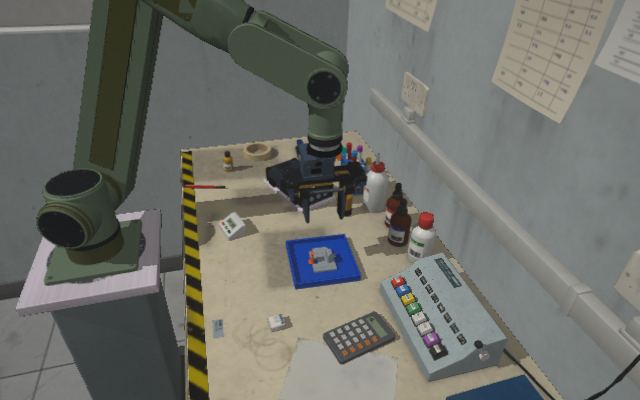

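The wrist view shows the cover flat and rib up mid-tray (298-360, 140-230). The bystanders are at their earlier pixels and the gripper is clear, so I hand in.

Call:
move_arm(series=[[0,0,-0.1,0,80],[0,0,-0.1,0,80],[0,0,-0.1,0,80]])

```text
time: 10.93
tool_pos: [0.5474, -0.1837, 0.1785]
ee_rot: [-3.13, 0.002, 1.502]
force: [0.4, -0.9, -0.1]
width: 0.0727
```

```bash
python3 -c "
from h import *
go([.4,0,.2],86); print(ticket.sign_off())"
```

```text
shares [0.8652, -0.7996, -0.1003] turn 0.0002 t 10.9333 pos [ 0.5474 -0.1837  0.1785] yaw 86.04 f [ 0.38 -0.86 -0.1 ] w 0.0727
the job is handed in; nothing more can be done
None
```

The light grey battery cover is off the logger and lying flat, rib side up, in the middle of the blue tray. I handed the job in at 10.9 s.

- **Unlock and remove:** I squeezed the tab fully in (36.4 mm over tab and rib, at 25 N). I then slid the cover about 14–15 mm the way the arrow points. The pictures showed the tongue and lug clear of the lips before I lifted.
- **Placing:** I lowered it until it touched the tray floor, with about 7 N upward at the expected height, then opened the fingers and backed off upward.
- **Last checks:** After release, the wrist and scene pictures agreed on the cover's place, near (0.55, -0.186) and about 4 mm up. The top view's low-confidence estimate differed by 7–9 mm in x. The gripper was well clear, and the other bench items in view looked unmoved. I compared those by eye and did not measure them. The objective case was hidden behind the gripper in the last scene view, so I did not recheck it.
- **Disagreement on the way:** My first estimate of the logger's yaw, from the networks' points, was 16°. The fit to its corners gave 22.1°, and I used that.

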